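# Mark the weak bottle cushion

## Robot

A 7-joint arm with a two-finger parallel gripper is mounted at the origin on the work surface. World frame = base frame: x ahead of the robot, y to its left, z up, the work surface at z = 0. Lengths are in m, angles in rad, forces in N, time in s.
With the tool pointing down it reaches from about 0.425 to 0.875 m from the base axis. Payload 4.7 kg.
Tool frame: the origin (TCP) lies midway between the tips of the shut fingers; the grasp point (between the pads) lies 19 mm behind it; x points along the fingers, z is the direction in which the jaws open and shut, and the axes are right-handed (so a half turn about x gives the same grasp; the last joint's range is limited). The gripper opens to 87 mm and grips with 3 to 60 N. Pads are 19 mm wide; open, the fingers measure 117 mm over their backs; the gripper's body (75 mm by 190 mm) begins 51 mm behind the grasp point.
Start: joints at [1.287, 0.321, -0.07, 1.45, 0.023, 1.371, -0.057], TCP at [0.191, -0.621, 0.223] pointing down, gripper open.
Joint ranges: [-2.86, 2.86], [-0.3, 2.09], [-1.38, 1.24], [0.06, 2.45], [-1.56, 4.7], [0.09, 2.05], [-2.69, 2.69]. Speed limits (rad/s): [2.57, 2.57, 3.14, 3.14, 3.14, 3.14, 3.14].

## Interface

Orientations are given as a rotation vector (axis times angle).
In Python, from bench import ctrl gives the robot as it stands.
- The arm moves only by the shell command python3 -m pendant 'ROWS' [OPENING] [FORCE]. ROWS is JSON, a list of rows, each an object with "travel": the shift along the tool's x, y, z in m, a list of three; "twist": the turn about the tool's x in rad. In form: [{"travel": [x, y, z], "twist": twist}, ...]. A call has 1 to 10 rows; each row is the pose to reach, as a shift and turn from the pose measured when the call began, along the tool's axes at that moment; what a row does not reach only later rows make up. A row lasts 1/8 s, in which the tool goes at most 62.5 mm and 10.7 degrees, less where a joint would pass 70% of its speed; a pose out of reach is approached as far as the arm can. A call with a gripper value outside its range is refused whole. OPENING is the opening, from -1 (shut) to 1 (fully open), so that 0 is half open, set as the call begins (- or left out, the last holds). The fingers move at their own pace and stop on an object; FORCE is the grip in N (left out, the last holds). Time passes only in rows, so rows that repeat a pose let the fingers close. It gives the time, the measured TCP pose, the force and the opening at its end, in the units of the state.
- ctrl.get_state(): the state, without advancing time (a new reading comes with each control period).
- ctrl.get_image(name): name is "scene" or "top" or "wrist"; returns the picture (400x640x3 uint8, red, green, blue); there is no depth.
- ctrl.camera_model(name): a dict with "K" (3x3 intrinsics, pixels), "rvec" (rotation vector, rad) and "tvec" (3), from world to camera coordinates, as OpenCV has them; the wrist camera has in their place "T_tool_cam" (4x4, takes a point from camera to tool coordinates, whose origin is the TCP and whose axes are the tool frame's). Camera axes: x right, y down, z forward; pixel columns grow to the right and rows downward; lengths in m; the calibration is good to about 2 mm. A picture is of the moment at which its call begins: read the wrist's pose just before it. camera_model takes no time and is no camera call.
- ctrl.close_job(): hands the job in, once; it reports no verdict.
The state is a dict: "time": time; "joint_positions": joint angles; "qd": joint speeds; "joint_torque": joint torques, N m; "position": TCP position; "tool_rot": TCP orientation; "ft_force": force on the tool from outside, world axes, zero at the start; "torque": the same for the moment, N m; "grip_width": opening from 0.0 (shut) to 1.0 (fully open).
Only numpy, scipy, OpenCV 4.12 (cv2) and the standard library are available. Lean on these libraries where they do the work, as an engineer would, in place of code of your own. Each camera call takes 0.05 s, during which the arm holds its last target.

## Task

One of the three spring-mounted bottle cushions has gone weak. Starting at the robot's own left and working to its right, press each round pad at least halfway down with the fingertips for a moment to find the softest, then push the orange tag on that same seat all the way down to mark it. Leave the other two tags up, pick nothing up, leave the bottles, jar and glass where they stand, and finish clear of everything.

Things in the scene. Friction and masses are not known exactly. Their poses are not given: they have to be found in the camera images.
- board: grey board 180 x 560 x 8 mm fixed to the table; origin at the centre of its underside, x across it (roughly away from the robot), y along it (roughly to the robot's left), z up. On it, 200 mm apart along y (at +200, 0 and -200 mm), stand three outwardly identical white cushion seats, base 160 x 64 x 28 mm, each screwed down, long along the board's x; each carries a round spring pad (40 mm to the board's -x side of the seat's middle) and an orange tag (45 mm to the +x side).
- left_pad (a point): fixed point at the centre of the top face, at rest, of the left seat's round pad (left and right as the robot sees them from its base): blue with a cork disc on top, 54 mm across, 16 mm thick, on a coil spring, top 72 mm above the table, travel 15 mm straight down.
- left_tag (a point): fixed point at the centre of the top face, when up, of the left seat's orange tag: an upright tab 20 x 26 mm (board x by y), rising 18 mm out of a black 36 x 40 mm housing whose top is 50 mm above the table. Tag top 66 to 68 mm above the table at the start, 54 mm when fully down.
- middle_pad (a point): fixed point at the centre of the top face, at rest, of the middle seat's round pad (left and right as the robot sees them from its base): blue with a cork disc on top, 54 mm across, 16 mm thick, on a coil spring, top 72 mm above the table, travel 15 mm straight down.
- middle_tag (a point): fixed point at the centre of the top face, when up, of the middle seat's orange tag: an upright tab 20 x 26 mm (board x by y), rising 18 mm out of a black 36 x 40 mm housing whose top is 50 mm above the table. Tag top 66 to 68 mm above the table at the start, 54 mm when fully down.
- right_pad (a point): fixed point at the centre of the top face, at rest, of the right seat's round pad (left and right as the robot sees them from its base): blue with a cork disc on top, 54 mm across, 16 mm thick, on a coil spring, top 72 mm above the table, travel 15 mm straight down.
- right_tag (a point): fixed point at the centre of the top face, when up, of the right seat's orange tag: an upright tab 20 x 26 mm (board x by y), rising 18 mm out of a black 36 x 40 mm housing whose top is 50 mm above the table. Tag top 66 to 68 mm above the table at the start, 54 mm when fully down.
- pad_p (a joint): how far one of the three pads is pressed down, m: 0 at rest, 0.015 at its stop. Which seat it sits on changes each time and is seen only by pressing. It springs back when let go. The force is the spring rate times (depth + 2 mm); at one depth the softest pad takes about half the force of the next (at the stop: about 8 N, and 15 to 22 N for the others).
- pad_q (a joint): how far one of the three pads is pressed down, m: 0 at rest, 0.015 at its stop. Which seat it sits on changes each time and is seen only by pressing. It springs back when let go. The force is the spring rate times (depth + 2 mm); at one depth the softest pad takes about half the force of the next (at the stop: about 8 N, and 15 to 22 N for the others).
- pad_r (a joint): how far one of the three pads is pressed down, m: 0 at rest, 0.015 at its stop. Which seat it sits on changes each time and is seen only by pressing. It springs back when let go. The force is the spring rate times (depth + 2 mm); at one depth the softest pad takes about half the force of the next (at the stop: about 8 N, and 15 to 22 N for the others).
- tag_k (a joint): how far one of the three tags is pushed down, m: 0 to 0.002 at the start (up), 0.014 fully down. Which seat it sits on changes each time, and its letter is not matched to a pad's. It slides straight down against steady friction of about 5 N and stays where it is left.
- tag_l (a joint): how far one of the three tags is pushed down, m: 0 to 0.002 at the start (up), 0.014 fully down. Which seat it sits on changes each time, and its letter is not matched to a pad's. It slides straight down against steady friction of about 5 N and stays where it is left.
- tag_m (a joint): how far one of the three tags is pushed down, m: 0 to 0.002 at the start (up), 0.014 fully down. Which seat it sits on changes each time, and its letter is not matched to a pad's. It slides straight down against steady friction of about 5 N and stays where it is left.
- bottle_1: loose amber dropper bottle with a yellow label and a black cap, 28 mm across, 86 mm tall; origin at the centre of its underside. Not to be disturbed.
- bottle_2: loose amber dropper bottle with a pink label and a black cap, 28 mm across, 86 mm tall; origin at the centre of its underside. Not to be disturbed.
- bottle_3: loose amber dropper bottle with a violet label and a black cap, 28 mm across, 86 mm tall; origin at the centre of its underside. Not to be disturbed.
- bottle_4: loose amber dropper bottle with an orange label and a black cap, 28 mm across, 86 mm tall; origin at the centre of its underside. Not to be disturbed.
- bead_jar: loose red-brown jar with an aluminium lid, 58 mm across, 80 mm tall; origin at the centre of its underside. Not to be disturbed.
- candle_glass: loose amber glass cup, 70 mm across, 70 mm tall; origin at the centre of its underside. Not to be disturbed.

How it is judged:
On the way, in this order (a step that is already met when the one before it is completed fails the run):
1. the left pad is pressed down 6 mm or more (whichever pad it is: the gripper is over the left seat) (y of the grasp point in the frame of board above 0.11 m and value of joint any of pad_p, pad_q, pad_r above 0.006 m), for 0.2 s.
2. the middle pad is pressed down 6 mm or more (whichever pad it is: the gripper is over the middle seat) (y of the grasp point in the frame of board between -0.09 and 0.09 m and value of joint any of pad_p, pad_q, pad_r above 0.006 m), for 0.2 s.
3. the right pad is pressed down 6 mm or more (whichever pad it is: the gripper is over the right seat) (y of the grasp point in the frame of board below -0.11 m and value of joint any of pad_p, pad_q, pad_r above 0.006 m), for 0.2 s.
4. after all three presses, the tag of the softest seat is pushed down (value of joint tag_k above 0.01 m), for 0.2 s.
At the end, for the whole second after the job is handed in: the softest seat's tag is at least 10 mm down (of 14), the other two tags are less than 5 mm down, all pads have sprung back to within 3 mm of rest, and the bottles, jar and glass stand still and upright within 30 mm of where they were (value of joint tag_k above 0.01 m and value of joint each of tag_l, tag_m below 0.005 m and value of joint each of pad_p, pad_q, pad_r below 0.003 m and not (distance of any of bottle_1, bottle_2, bottle_3, bottle_4, bead_jar, candle_glass from where it was at the start of the episode above 0.03 m or angle between any of bottle_1, bottle_2, bottle_3, bottle_4, bead_jar, candle_glass's own z axis and vertical above 0.3 rad) and linear speed of each of bottle_1, bottle_2, bottle_3, bottle_4, bead_jar, candle_glass below 0.02 m/s); the robot touches nothing.
It fails at once if the tag of a seat that is not the softest is pushed down 5 mm or more (value of joint any of tag_l, tag_m above 0.005 m).
It fails at once if a bottle, the jar or the glass is tipped, or shifted by more than 30 mm (distance of any of bottle_1, bottle_2, bottle_3, bottle_4, bead_jar, candle_glass from where it was at the start of the episode above 0.03 m or angle between any of bottle_1, bottle_2, bottle_3, bottle_4, bead_jar, candle_glass's own z axis and vertical above 0.3 rad).
It fails at once if a bottle, the jar or the glass is lifted (height (world z) of any of bottle_1, bottle_2, bottle_3, bottle_4, bead_jar, candle_glass above 0.022 m).
It also fails if it takes over 54 s, if anything falls off the work surface, if the arm or the gripper's body presses on something with over 40 N, if the wrist force passes 120 N, or if a joint passes its speed limit or range.

## Working session

There is one attempt and no reset: what is moved stays moved. The work goes in short steps, Python scripts to look and compute and a shell command to move; the robot and the scene stay as the last step left them, time stands still between calls to the robot, and variables do not carry over. Pictures are saved under pics/ and viewed, and the job is handed in when it is done.

```bash
mkdir -p pics; ls; python3 - <<'E'
from bench import ctrl
import cv2,numpy as np
s=ctrl.get_state()
for k,v in s.items(): print(k,np.round(v,4))
for n in("scene","top"):
    cv2.imwrite(f"pics/{n}0.png",ctrl.get_image(n)[:,:,::-1])
    c=ctrl.camera_model(n);print(n,{k:np.round(v,4).tolist() for k,v in c.items()})
E
```

```text
pics
time 0.0
joint_positions [ 1.2871  0.3218 -0.0701  1.4516  0.0226  1.3708 -0.0569]
qd [ 0.0001  0.0006 -0.0012  0.      0.0003  0.0002 -0.001 ]
joint_torque [ 8.00000e-04 -4.91281e+01 -4.03500e-01 -3.12525e+01 -6.41000e-02
  4.39000e-02  2.00000e-04]
position [ 0.1905 -0.6209  0.2215]
tool_rot [ 0.9881  1.3371 -0.9864]
ft_force [-0.5271 -0.0177 -0.3596]
torque [-0.0019 -0.0165  0.0204]
grip_width 1.0039
scene {'K': [[430.174, 0.0, 319.4556], [0.0, 430.174, 202.4019], [0.0, 0.0, 1.0]], 'rvec': [1.966, 0.9713, -0.5015], 'tvec': [-0.3266, -0.1505, 1.4162]}
top {'K': [[387.9061, 0.0, 319.2372], [0.0, 387.9061, 196.6086], [0.0, 0.0, 1.0]], 'rvec': [2.099, -2.1098, 0.2357], 'tvec': [0.0236, 0.5195, 1.0895]}
```

View pics/scene0.png

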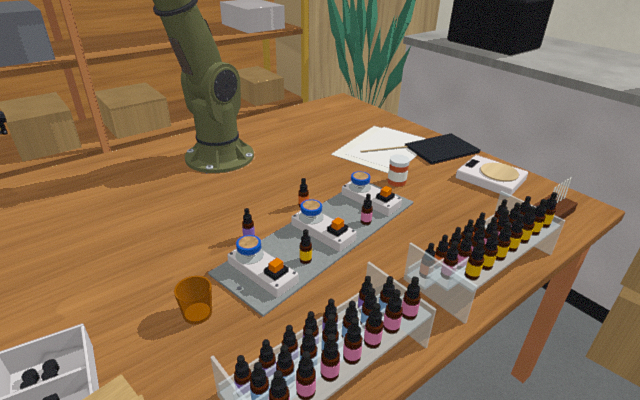

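View pics/top0.png

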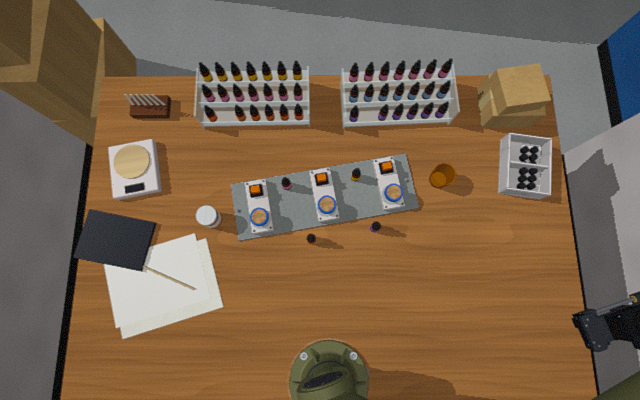

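```bash
cat > h.py <<'E'
from bench import ctrl
import cv2,numpy as np
from scipy.spatial.transform import Rotation as R
def ray(n,uv,z):
    c=ctrl.camera_model(n);K=np.array(c["K"]);Rm=R.from_rotvec(c["rvec"]).as_matrix();t=np.array(c["tvec"]).ravel()
    o=-Rm.T@t; d=Rm.T@np.linalg.inv(K)@np.array([uv[0],uv[1],1.])
    return o+d*(z-o[2])/d[2]
def blobs(m,lo,hi):
    n,l,s,ce=cv2.connectedComponentsWithStats(m.astype(np.uint8),connectivity=8)
    return [(ce[i].round(1),s[i]) for i in range(1,n) if lo<=s[i][4]<=hi]
def toolgoal(p):
    s=ctrl.get_state();T=R.from_rotvec(s["tool_rot"]).as_matrix()
    return T.T@(np.array(p)-np.array(s["position"]))
E
python3 - <<'E'
from h import *
im=cv2.imread("pics/top0.png");h=cv2.cvtColor(im,cv2.COLOR_BGR2HSV)
H,S,V=[h[:,:,i].astype(int) for i in range(3)]
roi=np.zeros(H.shape,bool);roi[145:250,180:470]=1
print("blue")
m=((H>95)&(H<125)&(S>120)&(V>70)&roi).astype(np.uint8)
m=cv2.morphologyEx(m,cv2.MORPH_CLOSE,np.ones((3,3)))
cs,_=cv2.findContours(m,cv2.RETR_EXTERNAL,cv2.CHAIN_APPROX_NONE)
for c in cs:
    if len(c)>15:
        (u,v),r=cv2.minEnclosingCircle(c);e=cv2.fitEllipse(c);print(np.round((u,v,r),1),np.round(e[0],1),np.round(e[1],1),ray("top",e[0],.066).round(4))
print("orange")
for c,s in blobs((H>4)&(H<17)&(S>200)&(V>150)&roi,20,400): print(c,s,ray("top",c,.067).round(4))
print("white")
for c,s in blobs((S<40)&(V>190)&roi,200,4000): print(c,s,ray("top",c,.028).round(4))
s=ctrl.get_state();print(R.from_rotvec(s["tool_rot"]).as_matrix().round(3))
for n,uv in dict(b1=(356,172),b2=(286,182),b3=(375,226),b4=(311,238)).items(): print(n,ray("top",uv,.086).round(3))
print(ray("top",(207,215),.08),ray("top",(442,175),.07))
# seats line: board
a=cv2.resize(im[140:250,180:470],None,fx=2.75,fy=2.75,interpolation=cv2.INTER_CUBIC);cv2.imwrite("pics/crop.png",a)
E
```

```text
blue
[258.8 216.5   9.1] [258.7 216.6] [17.3 17.5] [0.4594 0.197  0.066 ]
[326.6 204.2   9. ] [326.5 204.4] [17.1 17.3] [ 4.945e-01 -3.000e-04  6.600e-02]
[393.2 192.    9.3] [393.4 192.3] [16.9 17.7] [ 0.5299 -0.1974  0.066 ]
orange
[386.6 165.2] [382 162  10   8  46] [ 0.6128 -0.1809  0.067 ]
[321.2 176.6] [317 173   9   8  49] [0.5785 0.0148 0.067 ]
[254.7 188.6] [251 186   9   7  48] [0.5428 0.211  0.067 ]
white
[384.5 175.4] [374 157  25  37 293] [ 0.5923 -0.1802  0.028 ]
[320.6 186.7] [310 169  25  35 292] [0.5574 0.0166 0.028 ]
[256.2 201.9] [246 185  24  27 233] [0.511  0.2118 0.028 ]
[205.7 214.8] [196 206  20  19 286] [0.4721 0.3623 0.028 ]
[192.4 243.1] [180 234  29  16 344] [0.3874 0.3966 0.028 ]
[[-0.001  0.956  0.293]
 [ 0.002  0.293 -0.956]
 [-1.    -0.    -0.002]]
b1 [ 0.587 -0.087  0.086]
b2 [0.557 0.117 0.086]
b3 [ 0.427 -0.137  0.086]
b4 [0.394 0.045 0.086]
[0.46222154 0.3432121  0.08      ] [ 0.58074641 -0.34323995  0.07      ]
```

View pics/crop.png

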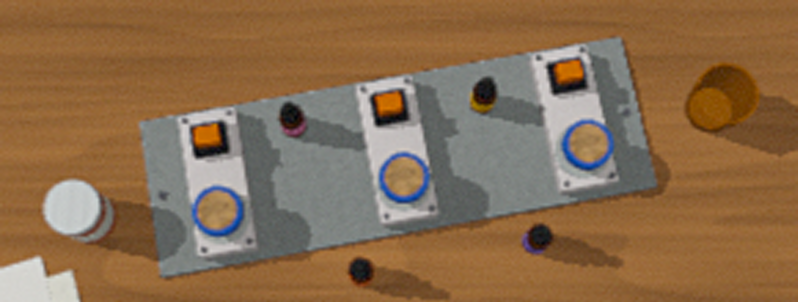

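```bash
python3 -m pendant '[{"travel":[0,0.04,-0.027],"twist":0},{"travel":[0,0.09,-0.06],"twist":0},{"travel":[0,0.14,-0.094],"twist":0},{"travel":[0,0.19,-0.128],"twist":0},{"travel":[0,0.24,-0.162],"twist":0},{"travel":[0,0.29,-0.195],"twist":0},{"travel":[0,0.34,-0.229],"twist":0},{"travel":[0,0.39,-0.263],"twist":0},{"travel":[0,0.43,-0.29],"twist":0},{"travel":[0,0.448,-0.302],"twist":0}]' -1 20
python3 - <<'E'
from h import *
s=ctrl.get_state();print(s["joint_positions"].round(3) if hasattr(s["joint_positions"],"round") else s["joint_positions"]); print(R.from_rotvec(s["tool_rot"]).as_matrix().round(3))
print(toolgoal([.4594,.197,.12]).round(4),toolgoal([.4945,0,.18]).round(4))
E
```

```text
time: 1.35
position: [0.5317, -0.1969, 0.2217]
tool_rot: [0.985, 1.34, -0.982]
ft_force: [0.3, 0.1, -0.7]
grip_width: 0.02
[ 0.715  0.174 -0.454  1.649  0.075  1.338 -1.019]
[[-0.001  0.954  0.298]
 [ 0.003  0.298 -0.954]
 [-1.     0.    -0.003]]
[ 0.103   0.0484 -0.3972] [ 0.0423  0.0232 -0.1989]
```

```bash
python3 -m pendant '[{"travel":[0.01,0.004,-0.03],"twist":0},{"travel":[0.02,0.009,-0.075],"twist":0},{"travel":[0.03,0.015,-0.12],"twist":0},{"travel":[0.04,0.02,-0.165],"twist":0},{"travel":[0.05,0.026,-0.21],"twist":0},{"travel":[0.06,0.032,-0.255],"twist":0},{"travel":[0.07,0.037,-0.3],"twist":0},{"travel":[0.085,0.042,-0.345],"twist":0},{"travel":[0.1,0.047,-0.385],"twist":0},{"travel":[0.103,0.0484,-0.3972],"twist":0}]' -1
python3 - <<'E'
from h import *
s=ctrl.get_state();print(np.round(s["joint_positions"],3)); print(R.from_rotvec(s["tool_rot"]).as_matrix().round(3))
print(toolgoal([.4594,.197,.062]).round(4))
p=s["position"]
cv2.imwrite("pics/scene1.png",ctrl.get_image("scene")[:,:,::-1])
cv2.imwrite("pics/wrist1.png",ctrl.get_image("wrist")[:,:,::-1])
E
```

```text
time: 2.6
position: [0.4575, 0.1994, 0.119]
tool_rot: [0.981, 1.344, -0.98]
ft_force: [-0.3, -0.2, 0.2]
grip_width: 0.003
[ 0.286  0.143 -0.792  1.923  0.108  1.12  -1.812]
[[-0.003  0.953  0.303]
 [ 0.004  0.303 -0.953]
 [-1.    -0.002 -0.004]]
[0.057  0.0012 0.0031]
```

View pics/scene1.png

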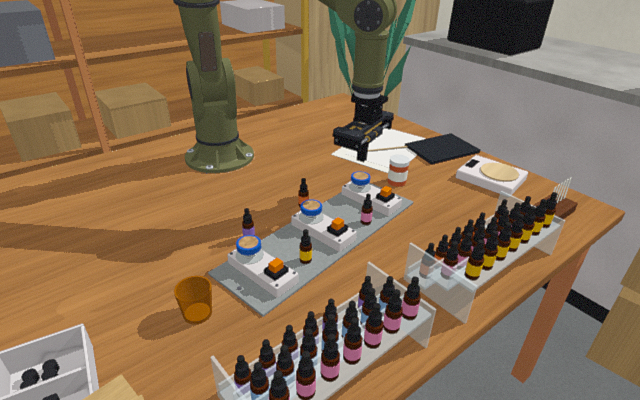

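View pics/wrist1.png

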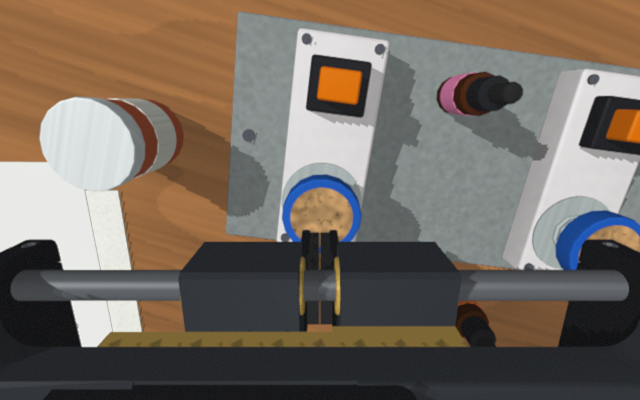

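```bash
python3 -m pendant '[{"travel":[0.02,0.001,0.003],"twist":0},{"travel":[0.04,0.001,0.003],"twist":0},{"travel":[0.046,0.001,0.003],"twist":0},{"travel":[0.052,0.001,0.003],"twist":0},{"travel":[0.057,0.001,0.003],"twist":0},{"travel":[0.057,0.001,0.003],"twist":0},{"travel":[0.057,0.001,0.003],"twist":0},{"travel":[0.057,0.001,0.003],"twist":0}]'
python3 - <<'E'
from h import *
s=ctrl.get_state();print(np.round(s["ft_force"],2),s["position"])
cv2.imwrite("pics/wrist2.png",ctrl.get_image("wrist")[:,:,::-1])
E
```

```text
time: 3.7
position: [0.4609, 0.1936, 0.0644]
tool_rot: [0.982, 1.339, -0.984]
ft_force: [-5.4, -4.9, 12.4]
grip_width: 0.005
[-5.36 -4.91 12.42] [0.46093446 0.19364511 0.06441162]
```

View pics/wrist2.png

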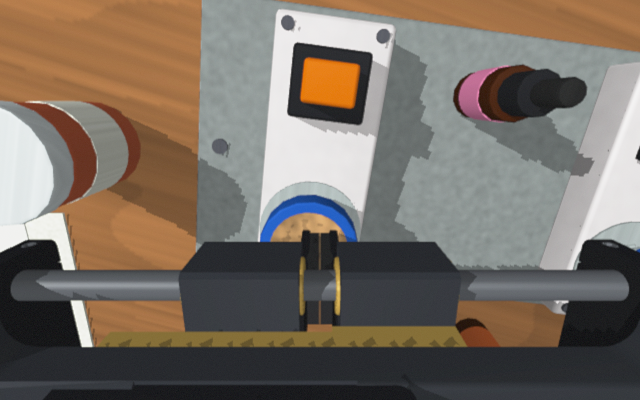

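```bash
python3 -m pendant '[{"travel":[0.004,0,0],"twist":0},{"travel":[0.007,0,0],"twist":0},{"travel":[0.007,0,0],"twist":0},{"travel":[0.007,0,0],"twist":0},{"travel":[0.007,0,0],"twist":0}]'
```

```text
time: 4.38
position: [0.461, 0.1936, 0.06]
tool_rot: [0.981, 1.338, -0.985]
ft_force: [-8.7, -2.0, 17.3]
grip_width: 0.005
```

```bash
python3 -m pendant '[{"travel":[-0.02,0,0],"twist":0},{"travel":[-0.06,0,0],"twist":0},{"travel":[-0.06,0,0],"twist":0}]'
python3 - <<'E'
from h import *
print(toolgoal([.4945,0,.11]).round(4)); print(np.round(ctrl.get_state()["ft_force"],2))
E
```

```text
time: 4.75
position: [0.4641, 0.1945, 0.1237]
tool_rot: [0.985, 1.332, -0.98]
ft_force: [0.4, -0.9, -0.2]
grip_width: 0.005
[ 0.014  -0.029   0.1947]
[ 0.4  -0.92 -0.21]
```

```bash
python3 -m pendant '[{"travel":[0,-0.006,0.04],"twist":0},{"travel":[0,-0.013,0.085],"twist":0},{"travel":[0,-0.019,0.13],"twist":0},{"travel":[0.005,-0.026,0.175],"twist":0},{"travel":[0.01,-0.029,0.195],"twist":0},{"travel":[0.014,-0.029,0.195],"twist":0},{"travel":[0.014,-0.029,0.195],"twist":0}]'
python3 - <<'E'
from h import *
print(toolgoal([.4945,0,.061]).round(4)); print(np.round(ctrl.get_state()["ft_force"],2))
E
```

```text
time: 5.62
position: [0.4941, 0.0019, 0.1095]
tool_rot: [0.984, 1.335, -0.978]
ft_force: [-0.8, -0.8, 0.7]
grip_width: 0.006
[ 0.0485 -0.0005  0.0018]
[-0.77 -0.83  0.69]
```

```bash
python3 -m pendant '[{"travel":[0.02,0,0.002],"twist":0},{"travel":[0.036,0,0.002],"twist":0},{"travel":[0.042,0,0.002],"twist":0},{"travel":[0.047,0,0.002],"twist":0},{"travel":[0.05,0,0.002],"twist":0},{"travel":[0.05,0,0.002],"twist":0},{"travel":[0.05,0,0.002],"twist":0},{"travel":[0.05,0,0.002],"twist":0}]'
```

```text
time: 6.62
position: [0.4945, 0.0018, 0.0608]
tool_rot: [0.983, 1.337, -0.978]
ft_force: [-6.4, 3.7, 12.7]
grip_width: 0.003
```

```bash
python3 -m pendant '[{"travel":[-0.02,0,0],"twist":0},{"travel":[-0.06,0,0],"twist":0},{"travel":[-0.06,0,0],"twist":0}]'
python3 - <<'E'
from h import *
print(toolgoal([.5299,-.1974,.11]).round(4)); print(np.round(ctrl.get_state()["ft_force"],2))
E
```

```text
time: 7.0
position: [0.4968, 0.0022, 0.124]
tool_rot: [0.984, 1.331, -0.974]
ft_force: [0.1, -0.8, -0.4]
grip_width: 0.005
[ 0.0142 -0.0289  0.2002]
[ 0.08 -0.81 -0.44]
```

```bash
python3 -m pendant '[{"travel":[0,-0.006,0.04],"twist":0},{"travel":[0,-0.013,0.085],"twist":0},{"travel":[0,-0.019,0.13],"twist":0},{"travel":[0.005,-0.026,0.175],"twist":0},{"travel":[0.01,-0.029,0.2],"twist":0},{"travel":[0.014,-0.029,0.2],"twist":0},{"travel":[0.014,-0.029,0.2],"twist":0}]'
python3 - <<'E'
from h import *
print(toolgoal([.5299,-.1974,.061]).round(4)); print(np.round(ctrl.get_state()["ft_force"],2))
E
```

```text
time: 7.88
position: [0.5295, -0.1947, 0.1095]
tool_rot: [0.983, 1.334, -0.972]
ft_force: [0.3, -0.4, 0.5]
grip_width: 0.006
[ 0.0485 -0.0009  0.0026]
[ 0.25 -0.41  0.49]
```

```bash
python3 -m pendant '[{"travel":[0.02,0,0.002],"twist":0},{"travel":[0.036,0,0.002],"twist":0},{"travel":[0.042,0,0.002],"twist":0},{"travel":[0.047,0,0.002],"twist":0},{"travel":[0.05,0,0.002],"twist":0},{"travel":[0.05,0,0.002],"twist":0},{"travel":[0.05,0,0.002],"twist":0},{"travel":[0.05,0,0.002],"twist":0}]'
```

```text
time: 8.88
position: [0.5302, -0.1957, 0.06]
tool_rot: [0.983, 1.336, -0.972]
ft_force: [-2.9, 1.9, 6.3]
grip_width: 0.007
```

The right pad needs 6.3 N at about 12 mm, against about 17 N on the left and 13 N in the middle. That makes it the softest, so I'll push the right tag next.

```bash
python3 -m pendant '[{"travel":[-0.02,0,0],"twist":0},{"travel":[-0.05,0,0],"twist":0},{"travel":[-0.05,0,0],"twist":0}]'
python3 - <<'E'
from h import *
print(toolgoal([.613,-.182,.1]).round(4))
s=ctrl.get_state();T=np.eye(4);T[:3,:3]=R.from_rotvec(s["tool_rot"]).as_matrix();T[:3,3]=s["position"]
im=ctrl.get_image("wrist")[:,:,::-1].copy();cv2.imwrite("pics/wrist3.png",im)
c=ctrl.camera_model("wrist");W=T@np.array(c["T_tool_cam"]);K=np.array(c["K"])
h=cv2.cvtColor(im,cv2.COLOR_BGR2HSV);H,S,V=[h[:,:,i].astype(int) for i in range(3)]
for ce,st in blobs((H>4)&(H<17)&(S>200)&(V>200),200,20000):
    d=W[:3,:3]@np.linalg.inv(K)@[*ce,1];o=W[:3,3];print(ce,st,(o+d*(.067-o[2])/d[2]).round(4))
E
```

```text
time: 9.25
position: [0.532, -0.197, 0.1126]
tool_rot: [0.983, 1.329, -0.97]
ft_force: [0.6, 0.4, 0.1]
grip_width: 0.002
[0.0136 0.0816 0.0103]
[ 5.1 45.5] [  0  27  13  36 383] [0.5789 0.0093 0.067 ]
[331.4  90.1] [ 310   72   44   37 1305] [ 0.6129 -0.1785  0.067 ]
```

View pics/wrist3.png

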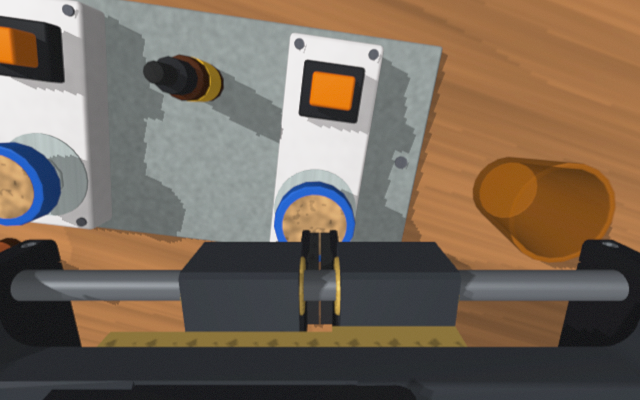

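The wrist view puts the right tag at pixel (331, 90), which is about (0.613, -0.1785). That agrees with the top view to within about 3 mm. The bottle at (185, 78) and the glass are clear.

```bash
python3 -m pendant '[{"travel":[0,0.03,0.004],"twist":0},{"travel":[0.005,0.065,0.008],"twist":0},{"travel":[0.01,0.082,0.009],"twist":0},{"travel":[0.013,0.082,0.009],"twist":0},{"travel":[0.013,0.082,0.009],"twist":0}]'
python3 - <<'E'
from h import *
print(toolgoal([.613,-.181,.053]).round(4))
E
```

```text
time: 9.93
position: [0.6101, -0.1807, 0.0977]
tool_rot: [0.982, 1.334, -0.973]
ft_force: [-0.7, -0.7, 0.0]
grip_width: 0.007
[0.0447 0.0023 0.0011]
```

```bash
python3 -m pendant '[{"travel":[0.018,0.002,0.001],"twist":0},{"travel":[0.03,0.002,0.001],"twist":0},{"travel":[0.035,0.002,0.001],"twist":0},{"travel":[0.04,0.002,0.001],"twist":0},{"travel":[0.044,0.002,0.001],"twist":0},{"travel":[0.046,0.002,0.001],"twist":0},{"travel":[0.046,0.002,0.001],"twist":0},{"travel":[0.046,0.002,0.001],"twist":0}]'
```

```text
time: 10.92
position: [0.6116, -0.1817, 0.0543]
tool_rot: [0.981, 1.335, -0.976]
ft_force: [-12.0, 0.2, 17.6]
grip_width: 0.008
```

```bash
python3 -m pendant '[{"travel":[0,0,0],"twist":0},{"travel":[0,0,0],"twist":0},{"travel":[-0.03,0,0],"twist":0},{"travel":[-0.08,0,0],"twist":0},{"travel":[-0.13,0,0],"twist":0},{"travel":[-0.16,-0.02,0.03],"twist":0},{"travel":[-0.16,-0.05,0.08],"twist":0},{"travel":[-0.16,-0.08,0.13],"twist":0},{"travel":[-0.16,-0.11,0.18],"twist":0},{"travel":[-0.16,-0.13,0.22],"twist":0}]'
python3 -m pendant '[{"travel":[0,-0.02,0.04],"twist":0},{"travel":[0,-0.03,0.06],"twist":0},{"travel":[0,-0.03,0.06],"twist":0},{"travel":[0,-0.03,0.06],"twist":0}]'
python3 - <<'E'
from h import *
for n in("scene","top"): cv2.imwrite(f"pics/{n}9.png",ctrl.get_image(n)[:,:,::-1])
im=cv2.imread("pics/top9.png");cv2.imwrite("pics/crop9.png",cv2.resize(im[140:250,180:470],None,fx=2.75,fy=2.75,interpolation=cv2.INTER_CUBIC))
im=cv2.imread("pics/scene9.png");cv2.imwrite("pics/scrop9.png",cv2.resize(im[140:340,160:430],None,fx=2.9,fy=2.9,interpolation=cv2.INTER_CUBIC))
s=ctrl.get_state();print(s["time"],np.round(s["ft_force"],2),np.abs(s["qd"]).max())
E
```

```text
time: 12.18
position: [0.5523, -0.4338, 0.2132]
tool_rot: [0.982, 1.335, -0.979]
ft_force: [0.8, 0.2, 0.6]
grip_width: 0.002
time: 12.68
position: [0.5429, -0.498, 0.2127]
tool_rot: [0.982, 1.336, -0.976]
ft_force: [-0.2, 0.0, -0.3]
grip_width: 0.005
12.775 [-1.04  1.    0.57] 0.0053982067027060635
```

View pics/crop9.png

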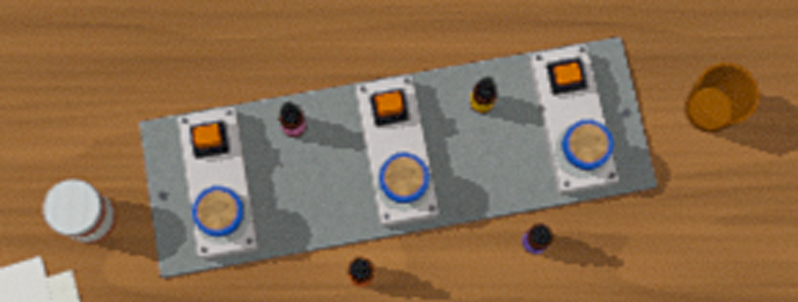

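View pics/scrop9.png

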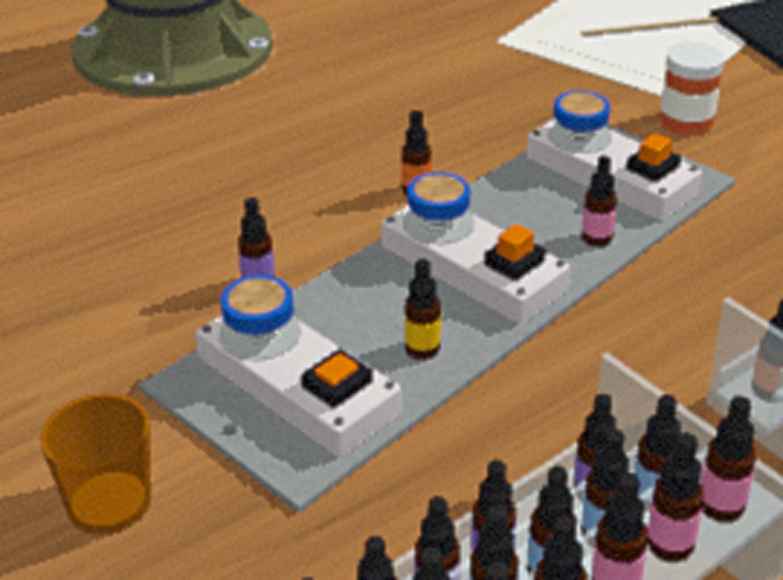

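The right seat's tag (enlarged scene crop, about (337, 370)) is flush with its housing. The other two tags are up, the pads have sprung back, and the bottles, jar and glass haven't moved.

```bash
python3 -c "from bench import ctrl; print(ctrl.close_job())"
```

```text
the job is handed in; nothing more can be done
None
```

The right seat has the weak cushion. I pushed its orange tag all the way down and handed the job in at about 12.8 s of the 54 s allowed.

I pressed the pads left, middle, right with shut fingers. All three went well past halfway:

| Pad | Depth | Force | Spring rate |
|---|---|---|---|
| Left | about 12 mm | 17.3 N | about 1.2 N/mm |
| Middle | about 11 mm | 12.7 N | about 1.0 N/mm |
| Right | about 12 mm | 6.3 N | about 0.45 N/mm |

- **Tag:** the fingertips stopped at a height of 54.3 mm with 17.6 N on them, which matches the fully-down height of 54 mm.
- **Last pictures:** the right tag is down and the other two are up. The pads have sprung back, and the bottles, jar and glass are upright with no visible shift.
- **Arm:** it finished about 0.2 m above the table, off to the right, touching nothing.
- **Disagreements:** my first press on the left pad reached only about 7.6 mm, so I pressed deeper to be sure. The top and wrist cameras differed by about 2 to 3 mm on the right tag's position, which made no difference.

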